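# Zero the vibration meter and hold the pen probe on the centrifuge's measuring disc

## Task

Take the pen-shaped vibration probe out of its stand, press the meter's small recessed zero button fully down with the probe's tip for a moment and let it spring back up; leave the raised power button beside it alone. Then set the tip on the middle of the small steel measuring disc on the sloping front panel of the mini centrifuge, with the probe square to that panel, and push gently so that the sprung tip goes about half-way in. Finish still holding the probe there like that, steady and clear of its stand, and leave everything else on the bench where it is.

Things in the scene. Friction and masses are not known exactly. Their poses are not given: they have to be found in the camera images.
- probe: Pen-shaped probe, loose, about 125 g, tip down in the stand at the start. Origin on its axis at the lower end of the rigid housing, z up the pen, away from the tip. Along z (mm): steel sprung tip -25 to 0; steel nose 16 dia. 0 to 50; round collar 30 dia. 50 to 56, resting on the stand; black square grip 56 to 116; steel cap 16 dia. to 125. Centre of mass near 70.
- grip (a point): On the probe's axis at z = 88 mm, amid its black square grip (18 x 18 mm, 60 mm long, flats facing the probe's x and y). Same axes as the probe.
- tip (a joint): How far the probe's sprung tip is pushed into the housing, m: 0 fully out, 0.010 stop. The tip begins to give at 4 N along the pen and rises by 0.3 N per mm, to 7 N at the stop.
- tip_end (a point): The lowest point of the probe's rounded steel tip (ball 7 mm in diameter on a rod 6 mm in diameter), on the pen's axis, 25 mm below the housing's end when the tip is fully out; it moves with the tip.
- stand: Fixed stand: steel foot 84 x 84 x 12 mm, four posts, and a grey plate 66 x 66 mm from 65 to 95 mm above the bench with an upright through-hole 19 mm in diameter, where the probe hangs by its collar, tip 20 mm above the bench. Origin on the bench under the hole; the plate's sides face its x and y, and the probe's flats start parallel to them within a few degrees.
- meter: Fixed white bench meter, 140 (x) x 80 (y) x 32 mm high, level top; dark display on its +x half, the two buttons on its -x half. Origin under its centre on the bench.
- zero_button (a joint): Travel of the recessed zero button, m: 0 up, 0.004 fully down (straight down). It takes 1.2 N to start and 2.4 N fully down, less than the probe's tip needs to give.
- zero_top (a point): Centre of the top of the zero button (grey, 12 mm in diameter), which lies 4 mm below the meter's top in a round hole 15 mm in diameter, at x = -42, y = +18 mm of the meter (left of the power button seen from the robot, display away); moves down with the button.
- power_button (a joint): Travel of the raised power button, m: 0 up, 0.003 fully down. To be left alone.
- power_top (a point): Centre of the top of the power button (grey, 14 mm in diameter, standing 4 mm proud of the meter's top), at x = -42, y = -18 mm of the meter.
- centrifuge: Fixed white mini centrifuge, 210 (x) x 150 (y) mm. Its front panel faces -x (the robot) and slopes 25 degrees from level, rising from 36 to 75 mm; behind it a smoky grey dome up to 134 mm high. On the panel: the steel measuring disc at +y (left seen from the robot) and 70 mm to its right a larger black knob (26 dia., 14 mm high). Origin under its centre.
- mark (a point): Centre of the face of the steel measuring disc (15 mm in diameter, 2 mm proud of the panel, a black dot in its middle, a dark ring round it). Its z points straight out of the panel (up and towards the robot), x up the slope, y to the left.
- marker: Bystander: black marker pen lying on the bench, 100 x 13 mm. Origin at the middle of its underside.
- tube_rack: Bystander: blue tube rack with four tubes, 100 x 62 mm, 51 mm high. Origin under its centre.
- sample_box: Bystander: blue box 100 x 100 x 45 mm. Origin under its centre.
- jar: Bystander: jar 48 mm in diameter, 62 mm high. Origin under its centre.
- beaker: Bystander: clear beaker 60 mm in diameter, 70 mm high. Origin under its centre.
- reagent: Bystander: white bottle 60 mm in diameter, 130 mm high. Origin under its centre.
- tray: Bystander: small grey open tray 110 x 75 x 30 mm. Origin under its centre.
There are look-alikes about, which are no part of the job. Of the things that look like the probe, the larger one is meant.

How it is judged:
On the way, in this order (a step that is already met when the one before it is completed fails the run):
1. the zero button is fully down, pushed by the probe held in the gripper (value of joint zero_button above 0.003 m and contact force between probe and meter above 0.5 N and contact force between the fingers and probe above 1 N), for 0.2 s.
2. the probe is off the meter and the zero button is back up (value of joint zero_button below 0.001 m and contact force between probe and meter below 0.1 N), for 0.1 s.
At the end, for the whole second after the job is handed in: The gripper holds the probe still (under 20 mm/s), out of its stand, with the end of its tip within 7 mm of the disc's centre, the pen within 10 degrees of square to the panel, the sprung tip 2 to 8 mm in, 2 to 10 N between probe and centrifuge, and the zero button back up (distance between tip_end and mark below 0.007 m and angle between the z axis of probe and the z axis of mark, either way round below 0.18 rad and value of joint tip between 0.002 and 0.008 m and contact force between probe and centrifuge between 2 and 10 N and contact force between the fingers and probe above 1 N and contact force between probe and stand below 0.1 N and linear speed of probe below 0.02 m/s and value of joint zero_button below 0.001 m); the arm keeps its last pose, push and grip.
It fails at once if the raised power button is pressed (value of joint power_button above 0.002 m).
It fails at once if the probe is pushed hard (over 20 N) against the centrifuge (contact force between probe and centrifuge above 20 N).
It fails at once if a bystander is moved more than 30 mm (distance of any of marker, tube_rack, sample_box, jar, beaker, reagent, tray from where it was at the start of the episode above 0.03 m).
It also fails if it takes over 53 s, if anything falls off the work surface, if the arm or the gripper's body presses on something with over 40 N, if the wrist force passes 120 N, or if a joint passes its speed limit or range.

## Robot

A 7-joint arm with a two-finger parallel gripper is mounted at the origin on the work surface. World frame = base frame: x ahead of the robot, y to its left, z up, the work surface at z = 0. Lengths are in m, angles in rad, forces in N, time in s.
With the tool pointing down it reaches from about 0.35 to 0.9 m from the base axis. Payload 19.9 kg.
Tool frame: the origin (TCP) lies between the finger pads; the fingertips stand 19 mm ahead of it and the grasp point (between the pads) is the TCP; z points along the fingers, y is the direction in which the jaws open and shut (so a half turn about z gives the same grasp; the last joint's range is limited). The gripper opens to 94 mm and grips with 3 to 60 N. Pads are 16 mm wide; open, the fingers measure 119 mm over their backs; the gripper's body (75 mm by 177 mm) begins 78 mm behind the grasp point.
Start: joints at [1.25, 0.417, -0.01, 1.614, 0.005, 1.111, -0.053], TCP at [0.172, -0.601, 0.19] pointing down, gripper open.
Joint ranges: [-2.81, 2.81], [-0.39, 2.02], [-1.27, 1.25], [0.06, 2.57], [-1.19, 4.33], [0.19, 2], [-2.82, 2.82]. Speed limits (rad/s): [1.89, 1.89, 2.39, 2.39, 3.01, 3.01, 3.01].

## Interface

Orientations are given as a 3x3 rotation matrix whose columns are the frame's x, y, z axes.
In Python, from rig import robot gives the robot as it stands. Calls block until the motion is done:
- robot.move_ptp(position, orientation): joint-space move of the TCP to a pose.
- robot.move_linear(position, velocity=0.15, frame=None, threshold=None): straight line of the TCP; frame=None keeps the orientation; velocity is the mean speed in m/s. With threshold (N) it stops when the force on the tool has changed by that much, and returns True; else False.
- robot.goto_joints(angles): joint-space move.
- robot.gripper_to(opening): finger opening in m; the grip force is fixed at half the most; returns when the fingers have stopped.
- robot.pause(seconds).
- robot.ik(position, orientation): joint angles nearest the present ones, or None.
- robot.get_state(): the state.
- robot.grab_frame(name): name is "scene" or "top" or "wrist"; returns the picture (480x640x3 uint8, red, green, blue); there is no depth.
- robot.camera_info(name): a dict with "fx", "fy", "cx", "cy" (pixels), "rvec" (rotation vector, rad) and "tvec" (3), from world to camera coordinates, as OpenCV has them. Camera axes: x right, y down, z forward; pixel columns grow to the right and rows downward; lengths in m; the calibration is good to about 2 mm. A picture is of the moment at which its call begins: read the wrist's pose just before it. camera_info takes no time and is no camera call; for the wrist camera it gives the pose at the moment of the call.
A pose or a line that the arm cannot do raises robot.PlanningError and nothing moves.
- robot.sign_off(): hands the job in, once; it reports no verdict.
The state is a dict: "time": time; "qpos": joint angles; "joint_vel": joint speeds; "effort": joint torques, N m; "ee_pos": TCP position; "tool_rot": TCP orientation; "force": force on the tool from outside, world axes, zero at the start; "moment": the same for the moment, N m; "opening": finger opening in m.
Only numpy, scipy, OpenCV 4.12 (cv2) and the standard library are available. Lean on these libraries where they do the work, as an engineer would, in place of code of your own. Each camera call takes 0.05 s, during which the arm holds its last target.

## Working session

There is one attempt and no reset: what is moved stays moved. The work goes in short steps, each a Python script; the robot and the scene stay as the last script left them, time stands still between calls to the robot, and variables do not carry over. Pictures are saved under pics/ and viewed, and the job is handed in when it is done.

```bash
ls; mkdir -p pics
python3 - <<'E'
from rig import robot
import cv2
for n in ["scene","top","wrist"]:
    im=robot.grab_frame(n); cv2.imwrite(f"pics/{n}0.png",im[:,:,::-1])
    print(n,robot.camera_info(n))
print(robot.get_state())
E
```

```text
pics
scene {'fx': 437.19549197513044, 'fy': 437.19549197513044, 'cx': 316.26043814974486, 'cy': 238.94806690584895, 'rvec': array([ 2.18773203,  0.61697112, -0.27506119]), 'tvec': array([-0.51037573, -0.08939936,  1.45116465])}
top {'fx': 472.2313186976093, 'fy': 472.2313186976093, 'cx': 318.3864970498922, 'cy': 244.88628784026696, 'rvec': array([ 2.16673888, -2.22100888,  0.061841  ]), 'tvec': array([0.03759554, 0.58123415, 1.30089355])}
wrist {'fx': 425.8549395709125, 'fy': 425.8549395709125, 'cx': 320.30269793523183, 'cy': 235.3674532314297, 'rvec': array([-2.33044781,  1.7541927 ,  0.2402385 ]), 'tvec': array([-0.6255871 , -0.02962873,  0.39251035])}
{'time': 0.15, 'qpos': array([ 1.25051352,  0.41786525, -0.01026367,  1.61400804,  0.00468268,
        1.11072227, -0.05301468]), 'joint_vel': array([-5.08034638e-04, -2.15798715e-05,  5.09677567e-05, -2.70157363e-03,
       -5.33498392e-04,  2.31153606e-04,  4.64638816e-04]), 'effort': array([ 6.56931334e-04, -8.51525974e+01,  6.38876539e-01, -4.26138747e+01,
       -4.88084264e-02,  1.71421689e-02,  6.71128714e-05]), 'ee_pos': array([ 0.17188004, -0.60058586,  0.18976317]), 'tool_rot': array([[ 9.61405066e-01,  2.75136657e-01, -3.46003124e-04],
       [ 2.75136862e-01, -9.61404632e-01,  9.16325152e-04],
       [-8.05343676e-05, -9.76157857e-04, -9.99999520e-01]]), 'force': array([ 0.80732522, -0.1307415 , -0.55959659]), 'moment': array([ 0.02580223,  0.02237523, -0.00216167]), 'opening': 0.09402956725191844}
```

View pics/scene0.png

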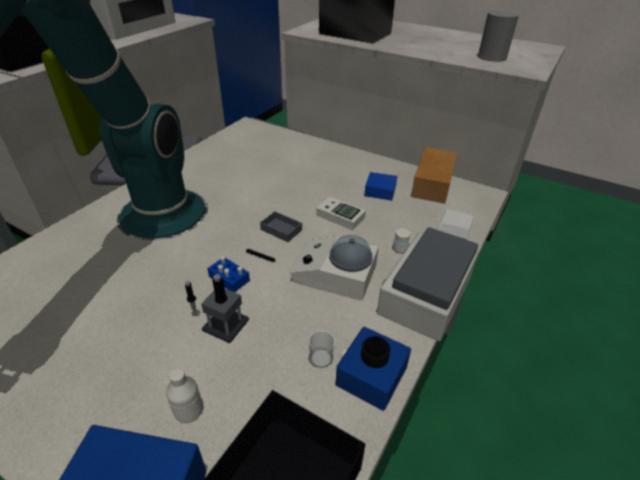

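View pics/top0.png

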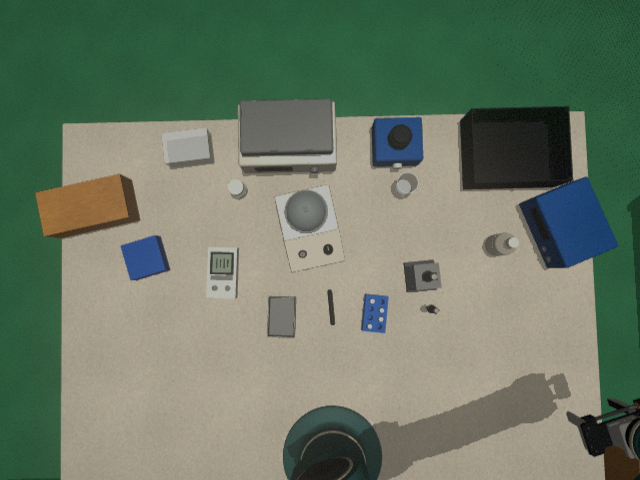

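The top view shows the stand and probe near (424,275), with the smaller look-alike at (432,309). The meter is near (222,272), and the centrifuge panel near (315,252) has its disc at (303,254) and knob at (328,249). I'll enlarge these.

Run:
```python
import cv2,numpy as np
t=cv2.imread("pics/top0.png")
def c(x,y,w,h,s): return cv2.resize(t[y:y+h,x:x+w],None,fx=s,fy=s,interpolation=cv2.INTER_CUBIC)
cv2.imwrite("pics/a.png",c(390,250,60,75,8))
cv2.imwrite("pics/b.png",np.hstack([c(195,240,50,65,8),c(280,225,50+0,65,8)]))
```

```text
(no output)
```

View pics/a.png

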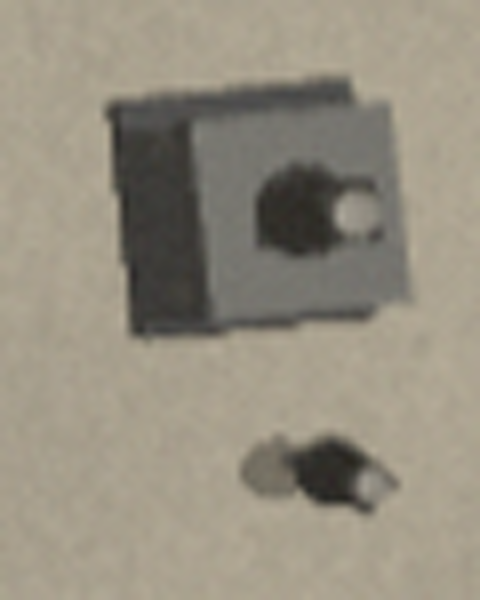

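View pics/b.png

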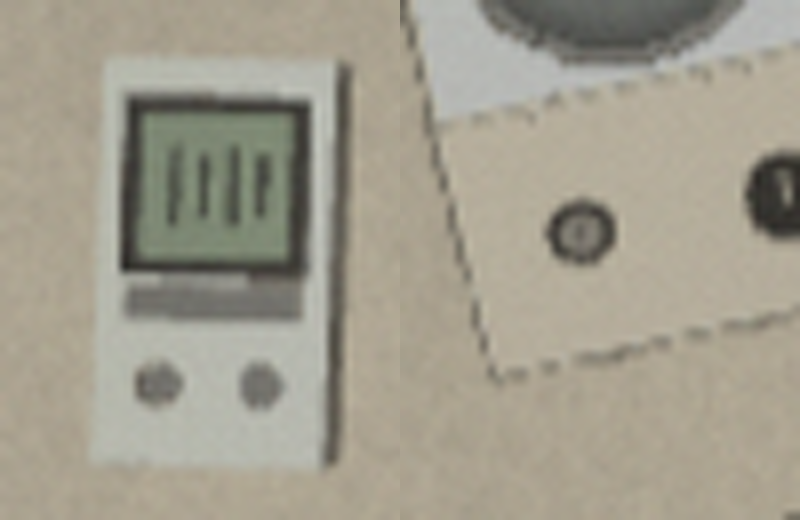

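```bash
cat > h.py <<'E'
import numpy as np, cv2
def ray(ci,u,v):
    R,_=cv2.Rodrigues(ci["rvec"]); C=-R.T@ci["tvec"]
    d=R.T@np.array([(u-ci["cx"])/ci["fx"],(v-ci["cy"])/ci["fy"],1.]); return C,d
def atz(ci,u,v,z):
    C,d=ray(ci,u,v); return C+d*(z-C[2])/d[2]
def proj(ci,P):
    p,_=cv2.projectPoints(np.array(P,float).reshape(-1,3),ci["rvec"],ci["tvec"],np.array([[ci["fx"],0,ci["cx"]],[0,ci["fy"],ci["cy"]],[0,0,1.]]),None); return p.reshape(-1,2)
E
python3 - <<'E'
from rig import robot
from h import *
ci=robot.camera_info("top")
def q(name,x0,y0,X,Y,z):
    print(name,atz(ci,x0+(X+.5)/8-.5,y0+(Y+.5)/8-.5,z).round(4))
q("cap",390,250,357,212,.170)
for X,Y in [(190,118),(387,103),(411,303),(213,323)]: q("plate",390,250,X,Y,.095)
q("small cap",390,250,375,485,.12)
q("zero",195,240,158,384,.028)
q("power",195,240,262,386,.036)
for X,Y in [(104,60),(338,60),(324,466),(92,463)]: q("meter",195,240,X,Y,.032)
q("mark",280-50,225,582,232,.057)
q("knob",280-50,225,784,196,.075)
for X,Y,z in [(495,380,.036),(435,125,.075)]: q("panel",230,225,X,Y,z)
E
```

```text
cap [ 0.4899 -0.2586  0.17  ]
plate [ 0.5206 -0.2236  0.095 ]
plate [ 0.5239 -0.2882  0.095 ]
plate [ 0.4586 -0.2935  0.095 ]
plate [ 0.4537 -0.2287  0.095 ]
small cap [ 0.4022 -0.2733  0.12  ]
zero [0.4709 0.3122 0.028 ]
power [0.4696 0.2749 0.036 ]
meter [0.5826 0.3285 0.032 ]
meter [0.5807 0.248  0.032 ]
meter [0.4417 0.2549 0.032 ]
meter [0.4447 0.3342 0.032 ]
mark [0.5574 0.0672 0.057 ]
knob [ 0.567  -0.0008  0.075 ]
panel [0.5082 0.0988 0.036 ]
panel [0.5935 0.1148 0.075 ]
```

```bash
cat >> h.py <<'E'
def R_down(yaw): # tool z down, tool x at yaw
    c,s=np.cos(yaw),np.sin(yaw)
    return np.array([[c,s,0],[s,-c,0],[0,0,-1.]])
def R_tilt(th,tilt): # tool z = -(panel normal), tool y=-(panel left)
    zz=np.array([-np.sin(tilt)*np.cos(th),-np.sin(tilt)*np.sin(th),np.cos(tilt)])
    l=np.array([-np.sin(th),np.cos(th),0]); z=-zz; y=-l; x=np.cross(y,z)
    return np.c_[x,y,z]
E
python3 - <<'E'
from rig import robot
from h import *
ci=robot.camera_info("wrist"); s=robot.get_state()
R,_=cv2.Rodrigues(ci["rvec"]); C=-R.T@ci["tvec"]
print("cam in tool",s["tool_rot"].T@(C-s["ee_pos"]), (R@s["tool_rot"]).round(3))
yaw=np.radians(4.4)
for p,Ro in [((.489,-.2585,.133),R_down(yaw)),((.4709,.3122,.15),R_down(yaw)),((.4709,.3122,.15),R_down(0)),((.51,.06,.16),R_tilt(np.radians(9),np.radians(25)))]:
    print(robot.ik(p,Ro))
robot.move_linear([.172,-.601,.32],velocity=.25)
robot.move_ptp([.489-.06,-.2585,.32],R_down(yaw))
ci=robot.camera_info("wrist"); im=robot.grab_frame("wrist"); np.savez("w1.npz",**ci)
cv2.imwrite("pics/w1.png",im[:,:,::-1]); s=robot.get_state(); print(s["time"],s["ee_pos"],s["qpos"])
E
```

```text
cam in tool [ 0.07709943  0.00114857 -0.19551409] [[ 0.001  1.     0.   ]
 [-0.964  0.001 -0.267]
 [-0.267 -0.     0.964]]
[ 0.5995988   0.36132729 -0.20699267  1.84499881  0.08980951  0.94426371
 -1.14112552]
[ 0.17838721  0.60285292 -1.11419389  1.78059375  0.59396081  1.14169161
 -2.62258584]
[ 0.16954183  0.5935865  -1.09784684  1.78081407  0.58145503  1.13514293
 -2.68958777]
[ 0.46098048  0.05918513 -0.65722344  2.25446518  0.12406581  0.40649665
 -1.70429096]
2.4417 [ 0.42857806 -0.25948828  0.31981802] [ 0.71954715  0.10069047 -0.25623936  1.73009466  0.02638505  1.3145149
 -1.03761084]
```

View pics/w1.png

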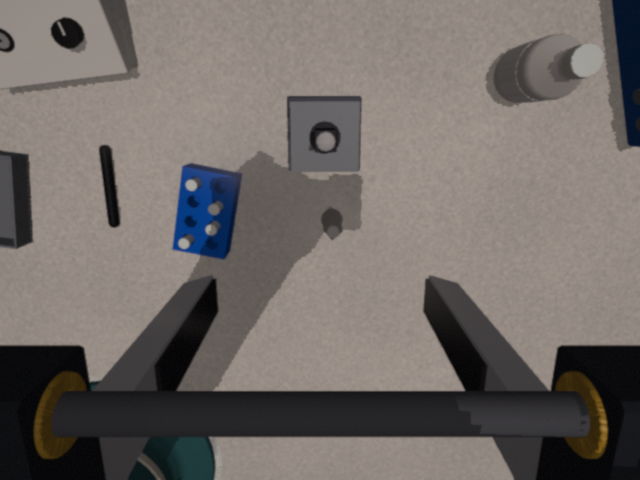

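The wrist view shows the stand plate at (288–361, 97–172), square to the image, and the probe cap at about (326,141).

Run:
```python
import cv2
t=cv2.imread("pics/w1.png")
cv2.imwrite("pics/c.png",cv2.resize(t[85:185,275:375],None,fx=6,fy=6,interpolation=cv2.INTER_CUBIC))
```

```text
(no output)
```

View pics/c.png

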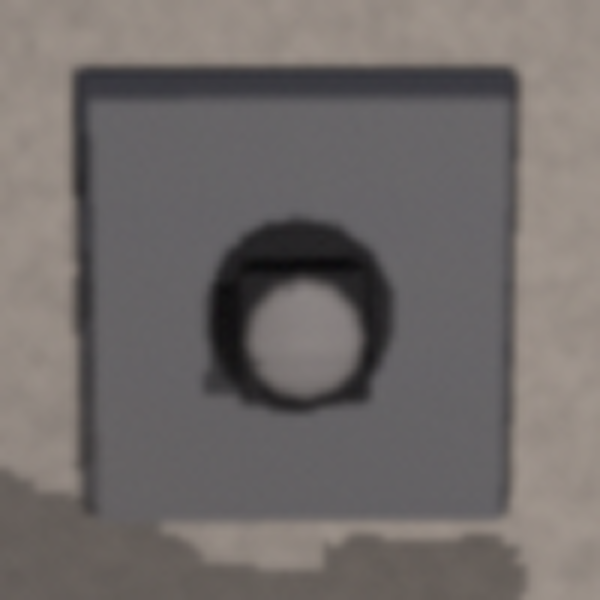

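Run:
```python
from h import *
ci=dict(np.load("w1.npz"))
f=lambda X,Y,z:print(atz(ci,275+(X+.5)/6-.5,85+(Y+.5)/6-.5,z).round(4))
f(305,337,.170)
for X,Y in [(90,97),(511,97),(507,516),(93,515)]: f(X,Y,.095)
```

```text
[ 0.4882 -0.2601  0.17  ]
[ 0.5185 -0.2246  0.095 ]
[ 0.5236 -0.2905  0.095 ]
[ 0.4584 -0.2965  0.095 ]
[ 0.4533 -0.2289  0.095 ]
```

Run:
```python
from rig import robot
from h import *
yaw=np.radians(4.5)
robot.move_linear([.4885,-.2598,.22],velocity=.15,frame=R_down(yaw))
robot.move_linear([.4885,-.2598,.133],velocity=.08)
robot.gripper_to(0.0)
s=robot.get_state(); print(s["time"],s["ee_pos"],s["opening"],s["force"],s["qpos"])
robot.move_linear([.4885,-.2598,.28],velocity=.12)
s=robot.get_state(); print(s["time"],s["ee_pos"],s["opening"],s["force"],s["qpos"])
ci=robot.camera_info("wrist"); im=robot.grab_frame("wrist")
cv2.imwrite("pics/w2.png",im[:,:,::-1])
im=robot.grab_frame("scene")
cv2.imwrite("pics/s2.png",cv2.resize(im[:,:,::-1][180:360,150:390],None,fx=3,fy=3))
for y in [-10,0,10,20,30]:
    for z in (.15,.25): print(y,z,robot.ik([.4709,.3122,z],R_down(np.radians(y))))
```

```text
5.75 [ 0.48849034 -0.25978226  0.13297129] 0.01757035091726469 [ 1.62747958  0.25990963 -1.06172117] [ 0.64895853  0.36614878 -0.26482937  1.84300556  0.11568992  0.94736038
 -1.15903333]
7.125 [ 0.48823225 -0.25966503  0.27930574] 0.017690546837796188 [-0.23291976  0.63151636 -0.87285838] [ 0.66577838  0.22800754 -0.27644524  1.67394948  0.06490127  1.24972773
 -1.11670598]
-10 0.15 [-0.04816628  0.45344187 -0.75794826  1.78683438  0.35600105  1.04321448
 -2.68357287]
-10 0.25 [ 0.00944615  0.35700994 -0.82161903  1.67338369  0.27480723  1.23162709
 -2.61849797]
0 0.15 [ 0.01669725  0.4832134  -0.85104379  1.78493001  0.41167475  1.06162107
 -2.55424075]
0 0.25 [ 0.03437986  0.36682234 -0.85721797  1.6726801   0.29117535  1.23610629
 -2.45755088]
10 0.15 [ 0.06722291  0.5119394  -0.9272164   1.7835083   0.46042921  1.07994899
 -2.41898445]
10 0.25 [ 0.0643659   0.37989266 -0.90103438  1.67185161  0.31219301  1.24219269
 -2.3004423 ]
20 0.15 [ 0.08008983  0.52023317 -0.94728014  1.78315546  0.47378839  1.08534666
 -2.25516059]
20 0.25 [ 0.07820242  0.38645508 -0.92167823  1.67147605  0.32244863  1.24530119
 -2.13440354]
30 0.15 [ 0.09269879  0.52881094 -0.96725315  1.78281347  0.48731018  1.09097927
 -2.09144262]
30 0.25 [ 0.09164791  0.39319216 -0.94202996  1.6711153   0.33279155  1.24852939
 -1.96843179]
```

View pics/w2.png

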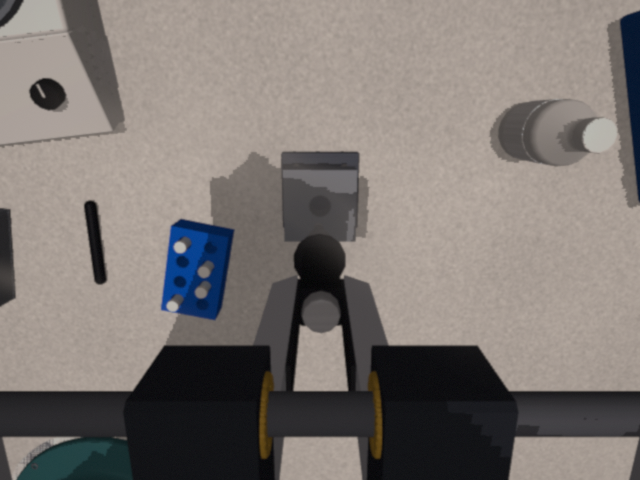

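View pics/s2.png

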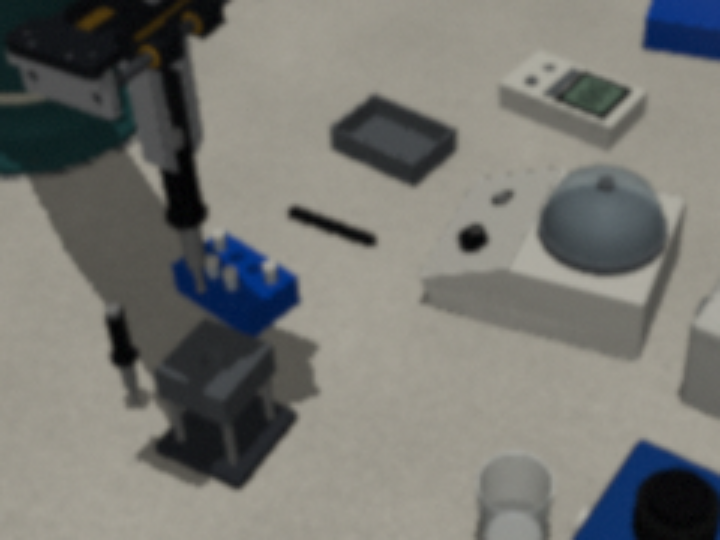

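The probe is out of the stand and held squarely. Next come wrist close-ups of the disc and the meter.

Run:
```python
from rig import robot
from h import *
s=robot.get_state(); 
robot.move_ptp([.46,.05,.32],R_down(np.radians(10)))
ci=robot.camera_info("wrist"); im=robot.grab_frame("wrist"); np.savez("w3.npz",**ci)
cv2.imwrite("pics/w3.png",im[:,:,::-1])
robot.move_ptp([.40,.31,.30],R_down(np.radians(10)))
ci=robot.camera_info("wrist"); im=robot.grab_frame("wrist"); np.savez("w4.npz",**ci)
cv2.imwrite("pics/w4.png",im[:,:,::-1])
s=robot.get_state(); print(s["time"],s["ee_pos"],s["qpos"])
```

```text
9.5583 [0.40107927 0.30850473 0.29989755] [ 0.02353759  0.17971571 -0.83488806  1.73669321  0.1388296   1.28650926
 -2.24122844]
```

View pics/w3.png

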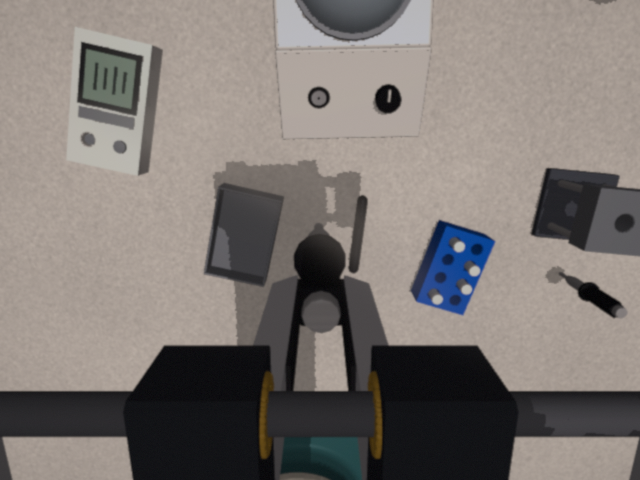

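View pics/w4.png

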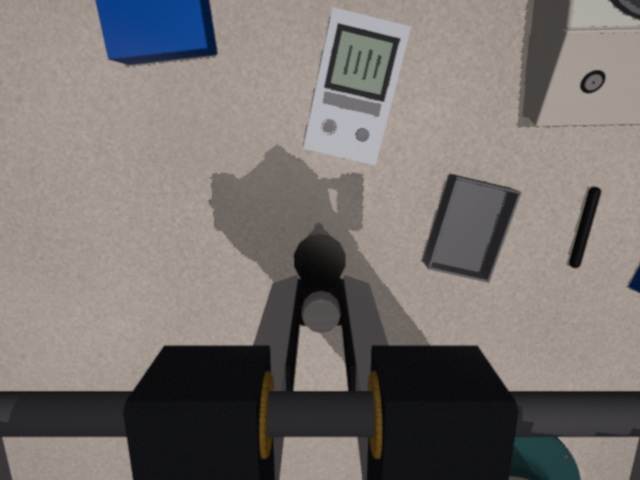

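Run:
```python
import cv2,numpy as np
t=cv2.imread("pics/w3.png");u=cv2.imread("pics/w4.png")
r=lambda a:cv2.resize(a,None,fx=6,fy=6,interpolation=cv2.INTER_CUBIC)
cv2.imwrite("pics/d.png",np.hstack([r(t[70:130,300:420-52]),r(u[110:170,305:365])]))
```

```text
(no output)
```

View pics/d.png

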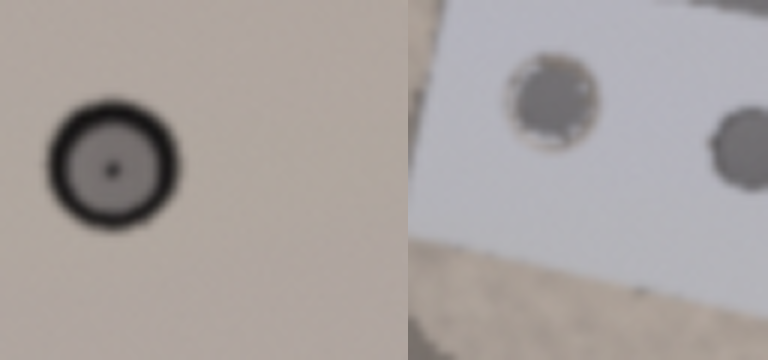

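Run:
```python
from rig import robot
from h import *
w3=dict(np.load("w3.npz"));w4=dict(np.load("w4.npz"));top=robot.camera_info("top")
print("zero",atz(w4,329.0,126.9,.028),atz(w4,329.0,126.9,.032),"power",atz(w4,361.6,134.6,.036))
for z in (.05,.057,.064): print("mark",z,atz(w3,318.6,98.2,z),atz(top,230+582.5/8-.5,225+232.5/8-.5,z),atz(w4,593,81,z))
A=np.zeros((3,3));b=np.zeros(3)
for c,u,v in [(w3,318.6,98.2),(top,302.3,253.6),(w4,593,81)]:
    C,d=ray(c,u,v);d/=np.linalg.norm(d);M=np.eye(3)-np.outer(d,d);A+=M;b+=M@C
print("tri",np.linalg.solve(A,b))
# panel corners in w3
for u,v,z in [(283,138,.036),(419,135,.036),(277,48,.075),(431,46,.075)]: print("panel",atz(w3,u,v,z))
print("knob w3",atz(w3,388,97,.072))
```

```text
zero [0.46917162 0.31000707 0.028     ] [0.46924106 0.31009958 0.032     ] power [0.46752114 0.27506866 0.036     ]
mark 0.05 [0.55509084 0.06602314 0.05      ] [0.55761503 0.06746535 0.05      ] [0.55775627 0.06195527 0.05      ]
mark 0.057 [0.55481347 0.0659437  0.057     ] [0.5573517  0.06723712 0.057     ] [0.55649133 0.06602435 0.057     ]
mark 0.064 [0.55453611 0.06586425 0.064     ] [0.55708836 0.0670089  0.064     ] [0.55522638 0.07009343 0.064     ]
tri [0.55608818 0.06661567 0.05813236]
panel [0.50786417 0.09752848 0.036     ]
panel [ 0.5368307  -0.04880563  0.036     ]
panel [0.59226231 0.11277664 0.075     ]
panel [ 0.61944114 -0.03180155  0.075     ]
knob w3 [ 0.56722861 -0.00174932  0.072     ]
```

The measurements agree: the disc is at about (0.556, 0.066, 0.058) with panel yaw 10.8°, and the zero button is at about (0.470, 0.311). Next I go above the button and descend in steps.

Run:
```python
from rig import robot
from h import *
R=R_down(np.radians(10)); L=.113
robot.move_linear([.470,.311,.045+L],velocity=.2,frame=R)
robot.pause(.3)
f0=robot.get_state()["force"]; print(f0)
for c in range(2):
    im=robot.grab_frame(["scene","wrist"][c])
    cv2.imwrite(f"pics/p{c}.png",im[:,:,::-1])
robot.move_linear([.470,.311,.030+L],velocity=.03)
robot.pause(.2); s=robot.get_state(); print(s["time"],s["ee_pos"],s["force"]-f0)
i=cv2.imread("pics/p0.png")[150:250,290:390]; cv2.imwrite("pics/p0c.png",cv2.resize(i,None,fx=6,fy=6,interpolation=cv2.INTER_CUBIC))
```

```text
[-0.23909218  0.22900788 -0.8422921 ]
11.75 [0.4700594  0.31105913 0.14314562] [-0.43241089  0.22209693 -0.07478292]
```

View pics/p0c.png

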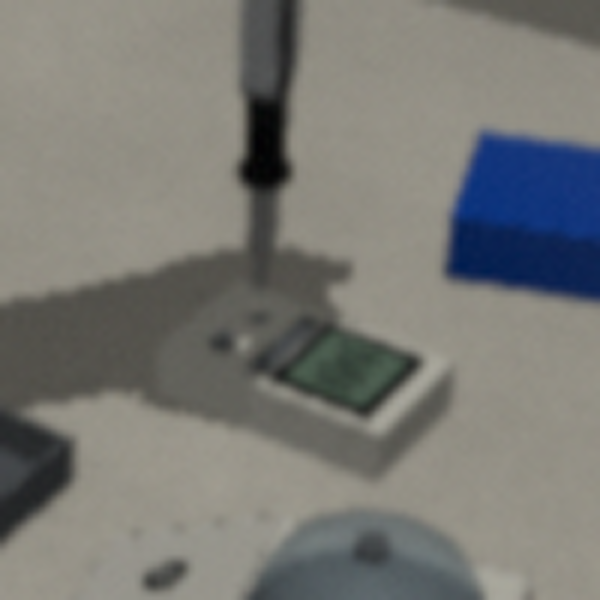

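View pics/p1.png

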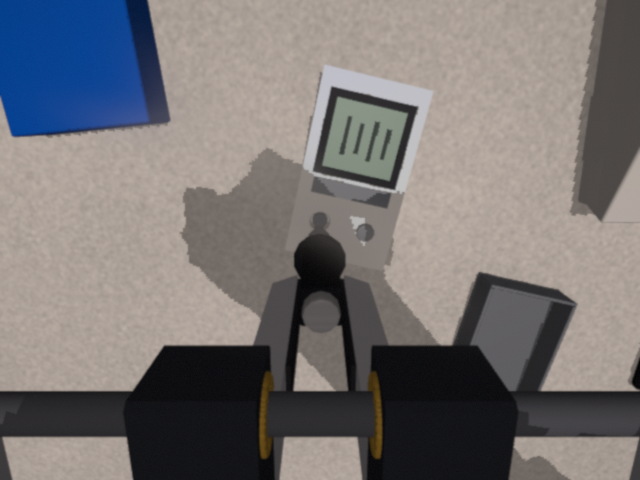

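The wrist view shows the tip lined up over the zero button at (320,220), with the power button clear at (365,232). With the tip at z≈30 mm, below the rim, there is no force, so it is in the recess. I'll press now.

Run:
```python
from rig import robot
from h import *
L=.113; f0=robot.get_state()["force"]
def st(t):
    s=robot.get_state(); print(t,round(s["time"],2),s["ee_pos"].round(4),(s["force"]-f0).round(2))
robot.move_linear([.470,.311,.0265+L],velocity=.03); robot.pause(.15); st("half")
robot.move_linear([.470,.311,.0220+L],velocity=.03); robot.pause(.2); st("down")
robot.move_linear([.470,.311,.0205+L],velocity=.03); robot.pause(.5); st("down2")
```

```text
half 12.17 [0.4701 0.3111 0.1396] [ 1.55 -0.08  0.87]
down 12.67 [0.4701 0.3111 0.1351] [1.29 0.15 4.57]
down2 13.42 [0.47   0.311  0.1335] [ 1.16 -0.17  5.57]
```

Run:
```python
from rig import robot
from h import *
L=.113; f0=robot.get_state()["force"]
robot.move_linear([.470,.311,.060+L],velocity=.06); robot.pause(.2)
s=robot.get_state(); print(s["time"],s["force"],s["opening"])
robot.move_linear([.470,.311,.30],velocity=.2)
th=np.radians(10.8); R=R_tilt(th,np.radians(25)); n=-R[:,2]; m=np.array([.556,.0663,.0577])
P=m+n*(L+.06)
print(robot.ik(P,R))
robot.move_ptp([.46,.06,.33],R)
robot.move_linear(P,velocity=.15)
robot.move_linear(m+n*(L+.018),velocity=.05); robot.pause(.2)
s=robot.get_state(); print(s["time"],s["ee_pos"],s["force"],s["qpos"])
for c in ["scene","wrist","top"]:
    ci=robot.camera_info(c); np.savez("q_"+c+".npz",**ci)
    cv2.imwrite(f"pics/q_{c}.png",robot.grab_frame(c)[:,:,::-1])
i=cv2.imread("pics/q_scene.png")[200:300,270:390]; cv2.imwrite("pics/q_sc.png",cv2.resize(i,None,fx=6,fy=6,interpolation=cv2.INTER_CUBIC))
```

```text
14.425 [-0.75479755  0.94427808 -1.35688468] 0.017932076093977616
[ 0.43271598 -0.10451275 -0.55372953  2.24298657 -0.15062776  0.55602433
 -1.40240959]
18.3417 [0.50169853 0.05587627 0.17670445] [ 0.67565418 -0.01854998 -1.0970152 ] [ 0.39563651  0.00272011 -0.55559179  2.25573563 -0.02429464  0.44701536
 -1.52238828]
```

View pics/q_sc.png

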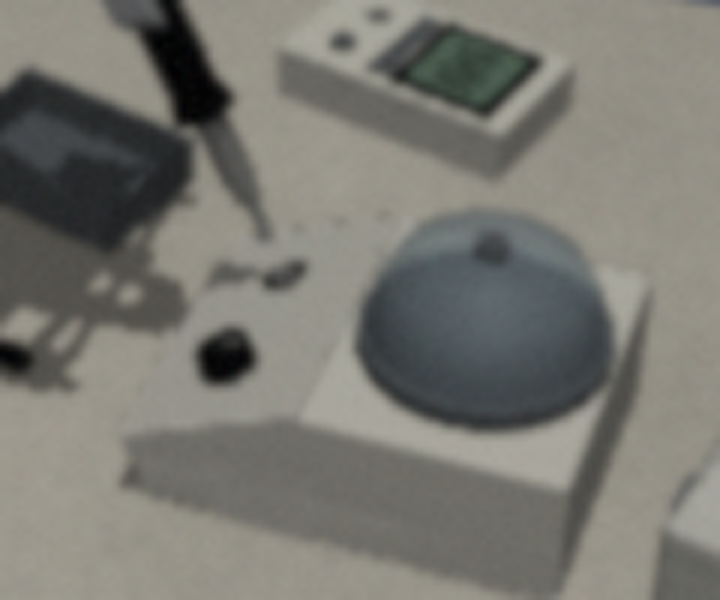

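View pics/q_wrist.png

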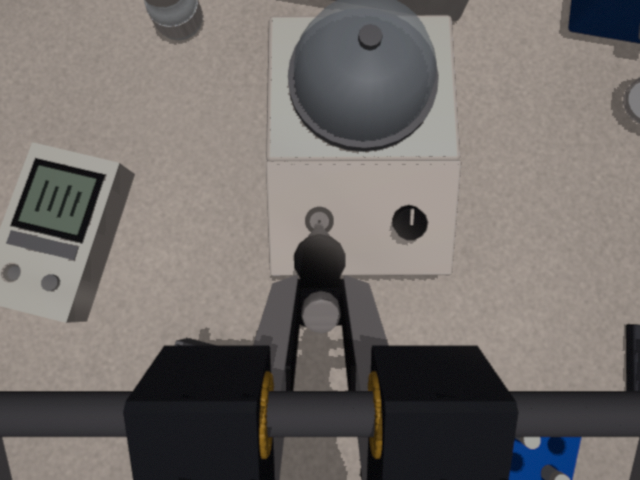

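Run:
```python
from h import *
ci=dict(np.load("q_wrist.npz")); m=np.array([.556,.0663,.0577])
th=np.radians(10.8); R=R_tilt(th,np.radians(25)); n=-R[:,2]
print(proj(ci,[m,m+n*.018, m+.005*R[:,0]]))
t=cv2.imread("pics/q_wrist.png")
cv2.imwrite("pics/e.png",cv2.resize(t[195:255,280:360],None,fx=9,fy=9,interpolation=cv2.INTER_CUBIC))
sc=dict(np.load("q_scene.npz")); print((proj(sc,[m,m+n*.018])-[270,200])*6)
```

```text
[[318.99946324 219.87766816]
 [318.91012578 225.45379498]
 [319.00083865 213.67783796]]
[[278.36990752 270.68707296]
 [263.6191963  240.36715994]]
```

View pics/e.png

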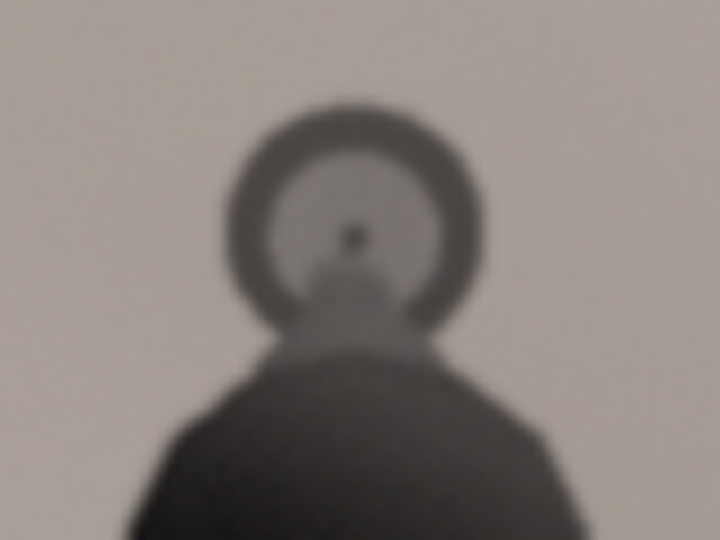

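The dot at (319.3,221.4) and the ball outline agree within about 0.5 mm laterally and 1 mm along the slope. The scene view also has the pen axis running into the disc. I'll make contact in small steps.

Run:
```python
from rig import robot
from h import *
L=.113; th=np.radians(10.8); R=R_tilt(th,np.radians(25)); n=-R[:,2]; m=np.array([.556,.0663,.0577])
robot.move_linear(m+n*(L+.006),velocity=.03); robot.pause(.3)
f0=np.mean([ (robot.pause(.03),robot.get_state()["force"])[1] for _ in range(5)],0); print(f0)
hit=None
for d in np.arange(.005,-.008,-.001):
    robot.move_linear(m+n*(L+d),velocity=.02); robot.pause(.1)
    s=robot.get_state(); f=(s["force"]-f0); a=(s["ee_pos"]-m)@n-L
    print(round(d,4),round(a,4),f.round(2),round(f@n,2),s["time"])
    if f@n>2.5: hit=a; break
```

```text
[-0.06052332 -0.17905761 -1.25755061]
0.005 0.005 [-0.25  0.84  0.69] 0.66 19.8583
0.004 0.004 [-0.54  0.26 -0.14] 0.07 20.2083
0.003 0.003 [-0.12  0.57  0.61] 0.56 20.5583
0.002 0.002 [-0.14 -0.16  0.2 ] 0.26 20.9083
0.001 0.001 [-0.16  0.57  0.17] 0.18 21.2583
0.0 -0.0 [-0.64  0.74  0.11] 0.31 21.6083
-0.001 -0.0009 [-1.09  0.13  4.15] 4.2 21.9583
```

Run:
```python
from rig import robot
from h import *
L=.113; th=np.radians(10.8); R=R_tilt(th,np.radians(25)); n=-R[:,2]; m=np.array([.556,.0663,.0577])
robot.move_linear(m+n*(L-.0055),velocity=.01); robot.pause(.5)
F=[]
for _ in range(10):
    robot.pause(.05); s=robot.get_state(); F.append(s["force"])
f=np.mean(F,0)-np.array([-.06,-.18,-1.26]); print(f,f@n,((s["ee_pos"]-m)@n-L),s["opening"],s["time"],abs(s["joint_vel"]).max())
cv2.imwrite("pics/f_w.png",cv2.resize(robot.grab_frame("wrist")[195:255,280:360,::-1],None,fx=9,fy=9,interpolation=cv2.INTER_CUBIC))
cv2.imwrite("pics/f_s.png",cv2.resize(robot.grab_frame("scene")[180:300,270:390,::-1],None,fx=5,fy=5,interpolation=cv2.INTER_CUBIC))
```

```text
[-1.90264104 -0.0441736   5.36640353] 5.656959633728464 -0.005484340561073331 0.01787850486271579 23.5583 0.001332303648753035
```

View pics/f_w.png

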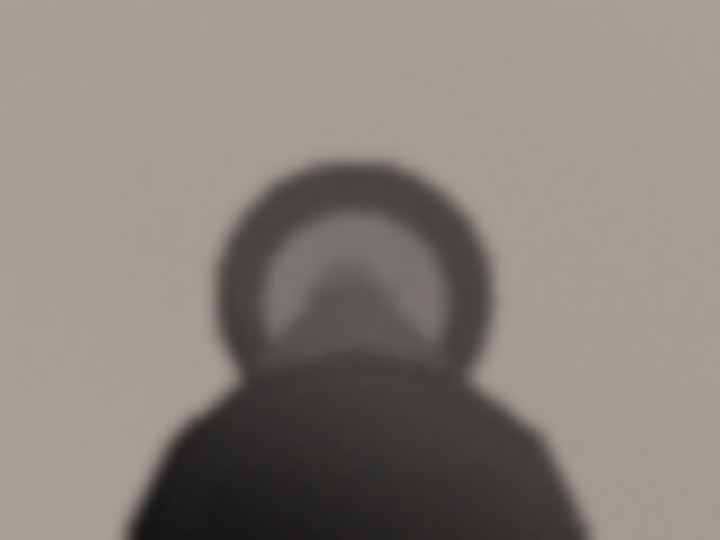

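View pics/f_s.png

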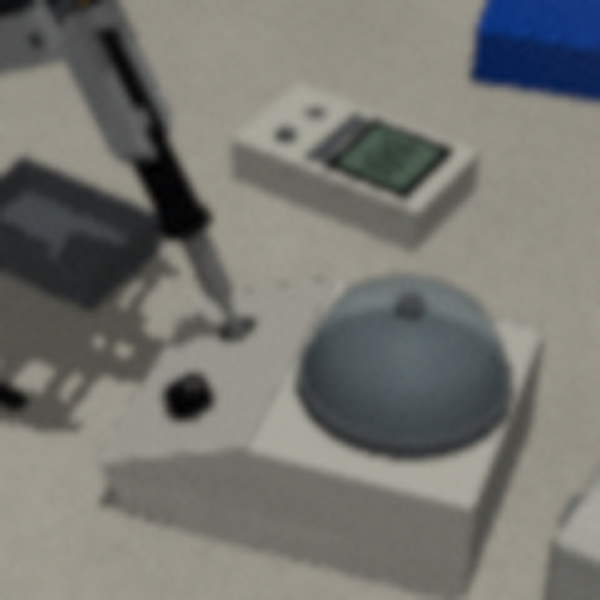

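The tip sits in the middle of the disc. The normal force of about 5.7 N matches a tip depth of about 5 mm, and the arm is still, so I'm handing in.

Run:
```python
from rig import robot
print(robot.sign_off()); print(robot.get_state()["time"])
```

```text
the job is handed in; nothing more can be done
None
the job is handed in; nothing more can be done
```

I handed the job in at about 24 s of the 53 s allowed, with the gripper still holding the probe on the centrifuge's measuring disc. The robot gives no verdict, so the checks below are my own.

- **Zero button:** I took the larger probe from its stand. The tip entered the recess without touching the rim, and the press reached about 5.6 N. The button needs 2.4 N, so it was at its stop and the sprung tip was already giving. I then lifted clear; I could not read the button's travel directly, so its return is inferred from that. The power button was about 36 mm away and was never touched.
- **Disc:** The probe is set square to the panel, at the 25° slope given and the 10.8° yaw I measured. The tip touched within 1 mm of the height I had measured, and I then advanced about 5 mm.
- **Last readings:** The force square to the panel was 5.7 N, which fits a tip about 5 mm in, and the arm was still. The grip opening was 17.9 mm on the 18 mm grip, so it had not slipped. The pictures show the tip in the middle of the disc, within about 1 mm.
- **Disagreement:** The top and wrist cameras placed the button and the disc about 2–3 mm apart. I used values between the two, and the contact forces and close-up pictures agreed with that.
- **Bystanders:** None was touched as far as I could tell; I did not re-measure their positions at the end.

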